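Hold the spring clip open over the blue-topped card

ROBOT

A 6-joint arm with a two-finger parallel gripper is mounted at the origin on a cart in front of the work surface, level with it; the furniture and walls round the work are solid. World frame = base frame: x ahead of the robot, y to its left, z up, the work surface at z = 0. Lengths are in mm, angles in rad, forces in N, time in s.
With the tool pointing down it reaches from about 300 to 775 mm from the base axis. Payload 14.6 kg.
Tool frame: the origin (TCP) lies at the centre of the arm's flange, where the gripper is bolted on; the fingertips stand 199 mm ahead of it and the grasp point (between the pads) lies 180 mm ahead of it; z points along the fingers, y is the line along which they close (so a half turn about z gives the same grasp; the last joint's range is limited). The gripper opens to 94 mm and grips with 3 to 60 N. Pads are 16 mm wide; open, the fingers measure 119 mm over their backs; the gripper's body (75 mm by 177 mm) begins 78 mm behind the grasp point.
Start: joints at [1.103, 0.3, 1.521, -0, 1.321, -0.067], TCP at [214.582, 506.404, 404.646] pointing down, gripper open.
Joint ranges: [-3.03, 3.03], [-0.79, 2.21], [0.23, 2.52], [-1.04, 4.18], [0, 3.07], [-2.55, 2.55]. Speed limits (rad/s): [2.22, 2.22, 2.57, 3.14, 3.14, 3.14].

INTERFACE

Orientations are given as [roll, pitch, yaw] about the fixed x, y, z axes, in that order (R = Rz(yaw) Ry(pitch) Rx(roll)).
In Python, from cell import manip, optics, workorder gives the robot as it stands.
- The arm moves only by the tool step_arm, never from a script. Its argument "increments" is a list that holds one entry, the list of rows, each a list of 7 numbers: the turn, a rotation vector about the tool's x, y, z as a fraction of full scale, then the shift along the tool's x, y, z as a fraction of full scale, then the closure, from -1 (fully open) to 1 (shut). In form: [[[wx, wy, wz, tx, ty, tz, fingers], ...]]. A call has 1 to 5 rows; each row shifts and turns the commanded pose from where the row before left it, along the tool's axes as they then stand; what a row does not reach is not made up. Full scale, the value 1, is 40 mm for a shift and 45 degrees for a turn. A row lasts 1/10 s, in which the tool goes at most 50 mm and 8.59 degrees, less where a joint would pass 70% of its speed; a pose out of reach is approached as far as the arm can. A call with a number of a shift or a turn outside -1 to 1 is refused whole. A call with a gripper value outside its range is refused whole. The fingers move at their own pace and stop on an object; "newtons" is the grip in N (left out, the last holds). Time passes only in rows, so rows that do not move let the fingers close. It gives the time, the measured TCP pose, the force, the opening and the grip force at its end, in the units of the state.
- manip.read_state(): the state, without advancing time (a new reading comes with each control period).
- optics.camera(name): name is "scene" or "top" or "wrist"; returns a dict with "frame" (384x512x3 uint8, red, green, blue), "range_z" (384x512 float32, mm along the optical axis (not along the pixel's ray), 0 where there is no reading), "mtx" (3x3 intrinsics, pixels), "cam_to_world" (4x4, takes a point from camera to world coordinates). Camera axes: x right, y down, z forward; pixel columns grow to the right and rows downward; lengths in mm; the calibration is good to about 2 mm. A picture is of the moment at which its call begins.
- workorder.sign_off(): hands the job in; it is judged then, once.
The state is a dict: "clock": time; "joints": joint angles; "qd": joint speeds; "effort": joint torques, N m; "eef_pos": TCP position; "eef_rot": TCP orientation; "wrist_force": force on the tool from outside, world axes, zero at the start; "moment": the same for the moment, N m; "finger_gap": finger opening in mm; "finger_force": force on a finger pad.
Only numpy, scipy, OpenCV 4.12 (cv2) and the standard library are available. Lean on these libraries where they do the work, as an engineer would, in place of code of your own. Each camera call takes 0.05 s, during which the arm holds its last target. There are 200 camera calls.

TASK

Pick up the green spring clip by its two handles, squeeze them so that the jaws spread wide, and lower the open jaws astride the middle of the top edge of the card with the blue band, the clip upright and in line with the edge, so that a colleague can tuck an order slip in. Be gentle: do not knock, press or shift the card, and leave the red-banded card, the till roll and the deli pot where they are. Finish while still holding the clip spread like that, about a centimetre or two down over the edge and touching the card nowhere.

Things in the scene. Friction and masses are not known exactly. Their poses are not given: they have to be found in the camera images.
- clip: Green spring clip (wide bag clip) standing on its dark jaw lips, handles up; 48 mm (x, over the handles) x 58 (y, along the jaws) x 74 high, 90 g. Origin: middle of the shut jaws' lower edge, on the counter at first; z up; pivot rod along y, 38 mm up. Each lip is 10 mm thick, 9 high, 56 long. Spread 0.3 rad, the tips are 22 mm apart, 2 mm above the origin. Let go, it springs shut.
- clip_grip (a point): Midway between the two handles' round grip bars, 70 mm above the clip's origin. The bars are 8 mm thick, 40 mm long along y, centred 20 mm to either side in x. Close fingers on them along x, pads at bar height: the jaws swing apart. Each gives at 4.4 N, needs 7 N at 0.3 rad (then 27 mm over their outsides, 75 mm above the origin) and 8 N at the stop (18 mm).
- clip_front (a joint): Angle by which each jaw has swung open (both arms are coupled): 0 shut, 0.42 rad at the stop; the gap between the jaw tips is about 76 mm x sin(angle).
- card_blue: Upright white card with a blue band along its top, on a wooden foot; 350 g, loose. Origin: centre of the foot's underside, z up. The card is 4 mm thick (x), 84 mm wide (y) and its top edge is 110 mm above the origin; the foot is 46 x 100 x 14 mm, with cleats up to 23 mm. Either face may be taken as the front.
- card_blue_edge (a point): Middle of the top edge of the blue-banded card (110 mm above its origin).
- card_red: The same stand with a red band: leave it alone. The two cards may stand in either place.
- till_roll_1: White paper till roll, 64 x 62 x 57 mm, standing on the counter; leave it alone. Origin at the centre of its underside.
- deli_pot_romesco: Clear deli pot with lid and pink contents, 73 mm across, 64 mm high; leave it alone. Origin at the centre of its underside.

How it is judged (in metres and radians):
On the way:
1. the clip is picked up by the fingers, its jaws more than 30 mm above the counter (height (world z) of clip above 0.03 m and contact force between the fingers and clip above 1 N), for 0.2 s.
At the end, for the whole second after the job is handed in: Fingers hold the clip still, spread over 0.18 rad, astride the blue card: origin 5-26 mm below its top edge, within 6 mm across and 20 mm along, upright and in line within 0.2 rad, touching the card with under 0.3 N; the card upright within 0.05 rad and moved under 10 mm (value of joint clip_front above 0.18 rad and x of clip in the frame of card_blue between -0.006 and 0.006 m and y of clip in the frame of card_blue between -0.02 and 0.02 m and z of clip in the frame of card_blue between 0.084 and 0.105 m and angle between clip's own z axis and vertical below 0.2 rad and angle between the y axis of clip and the y axis of card_blue, either way round below 0.2 rad and contact force between clip and card_blue below 0.3 N and contact force between the fingers and clip above 2 N and linear speed of clip below 0.02 m/s and angle between card_blue's own z axis and vertical below 0.05 rad and distance of card_blue from where it was at the start of the episode below 0.01 m); the arm keeps its last pose, push and grip.
It fails at once if the clip knocks or presses the blue-banded card with more than 6 N (contact force between clip and card_blue above 6 N).
It fails at once if the blue-banded card is shifted by more than 15 mm (distance of card_blue from where it was at the start of the episode above 0.015 m).
It fails at once if the red-banded card, the till roll or the deli pot is shifted by more than 20 mm (distance of any of card_red, till_roll_1, deli_pot_romesco from where it was at the start of the episode above 0.02 m).
It also fails if it takes over 38 s, if anything falls off the work surface, if the arm or the gripper's body presses on something with over 40 N, if the wrist force passes 120 N, or if a joint passes its speed limit or range.

## Working session

There is one attempt and no reset: what is moved stays moved. The work goes in short steps, Python scripts to look and compute and a tool call to move; the robot and the scene stay as the last step left them, time stands still between calls to the robot, and variables do not carry over. Pictures are saved under pics/ and viewed, at most 10 in all, crops included, and the job is handed in when it is done.

Besides the shell and the picture viewer there is one more tool, called after "Emit:" as a command line: name --argument value ..., lists and objects as JSON in quotes. step_arm: Moves the arm, as the interface text tells. Its arguments: {"type":"object","properties":{"increments":{"type":"array","items":{"type":"array","items":{"type":"array","items":{"type":"number"}}}},"newtons":{"type":"number"}},"required":["increments"]}

```bash
mkdir -p pics; cat > h.py <<'E'
import numpy as np, cv2
from cell import manip, optics, workorder
from scipy.spatial.transform import Rotation as R
def cap(n):
    c=optics.camera(n); return c
def pts(c):
    z=c["range_z"].astype(float); h,w=z.shape; v,u=np.mgrid[:h,:w]
    K=c["mtx"]; p=np.stack([(u-K[0,2])/K[0,0]*z,(v-K[1,2])/K[1,1]*z,z,np.ones_like(z)],-1)
    P=(p@np.array(c["cam_to_world"]).T)[...,:3]; P[z<=0]=np.nan; return P
def save(c,n): cv2.imwrite("pics/"+n,c["frame"][...,::-1])
E
python3 - <<'E'
from h import *
a=cap("scene");b=cap("top")
cv2.imwrite("pics/a.png",cv2.resize(np.hstack([a["frame"],b["frame"]])[...,::-1],(800,300)))
for c in(a,b):
    P=pts(c);hsv=cv2.cvtColor(c["frame"],cv2.COLOR_RGB2HSV);H,S,V=cv2.split(hsv)
    print(c["cam_to_world"].round(2).tolist())
    for n,lo,hi in(("green",40,85),("blue",95,130),("red",170,180),("red0",0,6)):
        m=((H>=lo)&(H<=hi)&(S>110)&(V>50)).astype(np.uint8)
        k,l,s,ce=cv2.connectedComponentsWithStats(m)
        for i in range(1,k):
            if s[i,4]>40:
                q=P[l==i];print(n,s[i].tolist(),np.nanmedian(q,0).round(),np.nanpercentile(q,3,0).round(),np.nanpercentile(q,97,0).round())
print(manip.read_state())
E
```

```text
[[0.49, -0.45, 0.74, -227.15], [-0.87, -0.24, 0.43, -505.93], [-0.01, -0.86, -0.52, 644.99], [0.0, 0.0, 0.0, 1.0]]
green [283, 228, 25, 36, 513] [ 467. -201.   43.] [ 450. -221.   11.] [ 492. -176.   73.]
blue [139, 117, 46, 18, 377] [762. 430. 113.] [707. 385. 111.] [819. 474. 116.]
blue [223, 192, 34, 13, 289] [516. -25.  98.] [505. -64.  67.] [562.  15. 110.]
red0 [211, 97, 16, 7, 101] [894. 286. 181.] [872. 263. 175.] [921. 312. 183.]
red0 [369, 108, 15, 8, 82] [ 726. -277.  292.] [ 723. -291.  286.] [ 730. -262.  299.]
red0 [177, 133, 14, 9, 68] [719. 299. 113.] [693. 292. 102.] [760. 331. 118.]
red0 [262, 138, 66, 16, 124] [914.   8.  65.] [909. -92.  63.] [921. 123.  68.]
red0 [148, 175, 25, 18, 207] [477. 193.  99.] [473. 154.  85.] [483. 236. 110.]
red0 [389, 229, 27, 17, 357] [ 622. -401.   43.] [ 592. -427.   40.] [ 647. -376.   47.]
[[0.08, -0.97, 0.21, 314.38], [-1.0, -0.08, 0.02, -93.27], [-0.0, -0.21, -0.98, 1159.63], [0.0, 0.0, 0.0, 1.0]]
green [294, 223, 17, 11, 124] [ 486. -194.   60.] [ 477. -212.   42.] [ 494. -176.   76.]
green [290, 233, 20, 10, 86] [ 458. -188.
[... 743 characters left out ...]
63.] [486. 237. 114.]
{'clock': 0.1, 'joints': array([ 1.10340872e+00,  3.00387940e-01,  1.52150788e+00, -4.66980077e-06,
        1.32068643e+00, -6.65748552e-02]), 'qd': array([-0.00080992, -0.00194239, -0.00030441,  0.00076894,  0.00026031,
        0.00058444]), 'effort': array([-5.04557229e-04, -5.32648194e+01, -3.53281009e+01,  7.09142885e-02,
        2.35411531e-02, -4.29197917e-05]), 'eef_pos': array([214.56814369, 506.38595767, 404.16281241]), 'eef_rot': array([-3.14060495e+00, -6.13202034e-05,  2.74078103e+00]), 'wrist_force': array([-0.00121837, -0.22873453, -0.41547091]), 'moment': array([ 0.0225037 , -0.05764971,  0.01834909]), 'finger_force': 0.0, 'finger_gap': 93.93261512491785}
```

View pics/a.png

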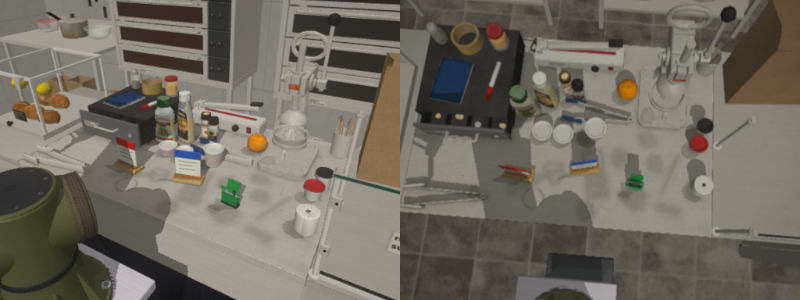

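```bash
cat >> h.py <<'E'
def go(x,y,z,psi,rot=None):
    """remaining shift in current tool axes (full-scale units) and wz"""
    s=manip.read_state();T=R.from_euler("xyz",s["eef_rot"])
    d=T.inv().apply(np.array([x,y,z])-s["eef_pos"])/40
    rv=(T.inv()*R.from_euler("xyz",[np.pi,0,psi])).as_rotvec()
    print("t",s["clock"],"pos",s["eef_pos"].round(1),"rot",s["eef_rot"].round(3),"shift",d.round(3),"turn",(np.degrees(rv)/45).round(3),"gap",s["finger_gap"],s["finger_force"],s["wrist_force"].round(1))
E
python3 - <<'E'
from h import *
for n in("scene","top"):
    c=cap(n);P=pts(c);H,S,V=cv2.split(cv2.cvtColor(c["frame"],cv2.COLOR_RGB2HSV))
    x,y,z=np.moveaxis(P,-1,0)
    g=(H>=40)&(H<=85)&(S>110)&(abs(x-471)<50)&(abs(y+195)<50)&(z>62)
    b=(H>=95)&(H<=130)&(S>90)&(abs(x-510)<60)&(abs(y+20)<60)&(z>85)&(z<120)
    for k,m in(("clip",g),("card",b)):
        q=P[m].astype(np.float32);f=cv2.fitLine(q[:,:2],cv2.DIST_HUBER,0,.1,.1).ravel()
        print(n,k,m.sum(),f.round(3),q.min(0),q.max(0))
    if n=="top":
        for s in(0,1):
            m=g&((x>472) if s else (x<472));q=P[m];print(q.mean(0),cv2.fitLine(q[:,:2].astype(np.float32),2,0,.1,.1).ravel())
E
```

```text
scene clip 136 [ 9.99000e-01 -4.50000e-02  4.75705e+02 -1.99298e+02] [ 447.32236  -218.27538    62.048058] [ 496.9189  -175.37634   74.50259]
scene card 285 [ 2.34000e-01 -9.72000e-01  5.14892e+02 -2.66710e+01] [503.27884  -66.133484  85.0019  ] [527.159    15.02661 111.01848]
top clip 88 [ 9.97000e-01 -7.30000e-02  4.74133e+02 -1.92057e+02] [ 447.98306  -211.98105    62.139313] [ 494.7599   -170.7543     78.745926]
top card 99 [ 2.33000e-01 -9.72000e-01  5.13262e+02 -2.20950e+01] [503.12546 -61.47897  95.22324] [525.417     17.507753 115.93346 ]
[ 452.12551541 -189.49259648   73.19473659] [ 1.2045101e-01  9.9271929e-01  4.5212552e+02 -1.8949260e+02]
[ 489.70523875 -193.59050129   70.92462056] [ 1.10427685e-01  9.93884146e-01  4.89705231e+02 -1.93590500e+02]
```

Emit:
step_arm --increments '[[[0,0,0,-0.79,-0.85,0,-1],[0,0,0,-0.79,-0.85,0,-1],[0,0,0,-0.79,-0.85,0,-1],[0,0,0,-0.79,-0.85,0,-1],[0,0,0,-0.79,-0.85,0,-1]]]'

```text
clock: 0.7
eef_pos: [293.8, 286.5, 404.6]
eef_rot: [3.141, 0.0, 2.741]
wrist_force: [2.1, 0.4, 1.0]
finger_gap: 93.8
finger_force: 0.0
```

Emit:
step_arm --increments '[[[0,0,0,-0.79,-0.85,0,-1],[0,0,0,-0.79,-0.85,0,-1],[0,0,0,-0.79,-0.85,0,-1],[0,0,0,-0.79,-0.85,0,-1],[0,0,0,-0.79,-0.85,0,-1]]]'

```text
clock: 1.2
eef_pos: [372.9, 68.2, 404.8]
eef_rot: [3.141, 0.001, 2.741]
wrist_force: [0.4, 1.3, -0.2]
finger_gap: 94.1
finger_force: 0.0
```

Emit:
step_arm --increments '[[[0,0,0,-0.79,-0.85,0,-1],[0,0,0,-0.79,-0.85,0,-1],[0,0,0,-0.79,-0.85,0,-1],[0,0,0,-0.79,-0.85,0,-1],[0,0,0,-0.79,-0.85,0,-1]]]'

```text
clock: 1.7
eef_pos: [452.2, -150.2, 404.6]
eef_rot: [3.142, 0.0, 2.74]
wrist_force: [0.3, 0.2, -0.3]
finger_gap: 94.0
finger_force: 0.0
```

Emit:
step_arm --increments '[[[0,0,0.18,0,0,0,-1],[0,0,0.18,0,0,0,-1],[0,0,0.18,0,0,0,-1],[0,0,0.18,0,0,0,-1],[0,0,0.18,0,0,0,-1]]]'

```text
clock: 2.2
eef_pos: [452.0, -148.1, 404.5]
eef_rot: [-3.141, -0.0, 2.028]
wrist_force: [-0.4, -0.1, 0.4]
finger_gap: 94.0
finger_force: 0.0
```

Emit:
step_arm --increments '[[[0,0,0.18,0,0,0,-1],[0,0,0.18,0,0,0,-1],[0,0,0.18,0,0,0,-1],[0,0,0.18,0,0,0,-1],[0,0,0,0,0,0,-1]]]'

```text
clock: 2.7
eef_pos: [452.0, -148.1, 404.6]
eef_rot: [-3.141, -0.0, 1.466]
wrist_force: [-0.4, 0.0, 0.3]
finger_gap: 93.9
finger_force: 0.0
```

```bash
python3 - <<'E'
from h import *
go(471,-193,400,1.456)
c=cap("wrist");save(c,"w1.png");print(c["cam_to_world"].round(2).tolist())
P=pts(c);H,S,V=cv2.split(cv2.cvtColor(c["frame"],cv2.COLOR_RGB2HSV));x,y,z=np.moveaxis(P,-1,0)
g=(H>=40)&(H<=85)&(S>110)&(z>64)&(z<85);print(g.sum(),np.nanmin(P[g],0),np.nanmax(P[g],0))
k,l,s,ce=cv2.connectedComponentsWithStats(g.astype(np.uint8))
for i in range(1,k):
    if s[i,4]>30: q=P[l==i].astype(np.float32);print(s[i],q.mean(0),q.min(0),q.max(0),cv2.fitLine(q[:,:2],2,0,.1,.1).ravel())
E
```

```text
t 2.7 pos [ 452.  -148.1  404.6] rot [-3.141 -0.     1.466] shift [-1.067  0.589  0.114] turn [-0.    -0.     0.013] gap 93.91877063853927 0.0 [-0.4  0.   0.3]
[[0.99, -0.1, -0.03, 460.45], [-0.1, -0.96, -0.27, -71.49], [0.0, 0.27, -0.96, 384.08], [0.0, 0.0, 0.0, 1.0]]
542 [ 449.07253185 -216.41201797   64.03820316] [ 497.16446818 -173.40223732   74.95207001]
[253 207   7  39 247] [ 453.8826   -192.21938    72.724495] [ 449.07254 -211.74135   68.47642] [ 458.57147 -173.40224   74.95207] [ 1.2575144e-01  9.9206179e-01  4.5388266e+02 -1.9221942e+02]
[291 206  10  41 295] [ 491.91653  -196.24602    71.992744] [ 486.8585  -216.41202   64.0382 ] [ 497.16446 -177.78348   74.7994 ] [ 1.1479272e-01  9.9338949e-01  4.9191663e+02 -1.9624600e+02]
```

View pics/w1.png

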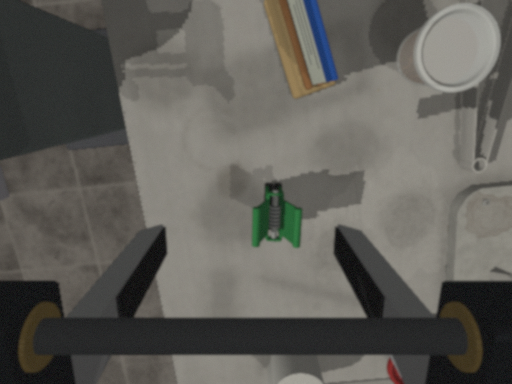

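Emit:
step_arm --increments '[[[0,0,0.02,-0.54,0.33,0,-1],[0,0,0,-0.54,0.33,0.2,-1],[0,0,0,0,0,0.6,-1],[0,0,0,0,0,0.6,-1],[0,0,0,0,0,0.6,-1]]]'

```text
clock: 3.25
eef_pos: [473.4, -194.1, 323.6]
eef_rot: [-3.142, 0.0, 1.457]
wrist_force: [0.1, 0.1, -0.4]
finger_gap: 93.9
finger_force: 0.0
```

Emit:
step_arm --increments '[[[0,0,0,0,0,0.6,-1],[0,0,0,0,0,0.6,-1],[0,0,0,0,0,0.6,-1],[0,0,0,0,0,0,-1],[0,0,0,0,0,0,-1]]]'

```text
clock: 3.75
eef_pos: [473.7, -194.0, 253.2]
eef_rot: [-3.141, -0.0, 1.455]
wrist_force: [0.1, -0.5, -0.6]
finger_gap: 93.7
finger_force: 0.0
```

```bash
python3 - <<'E'
from h import *
go(473,-194.3,252,1.451)
c=cap("wrist")
P=pts(c);H,S,V=cv2.split(cv2.cvtColor(c["frame"],cv2.COLOR_RGB2HSV));x,y,z=np.moveaxis(P,-1,0)
save(c,"w2.png")
g=(H>=40)&(H<=85)&(S>110)&(z>64)&(z<85)
k,l,s,ce=cv2.connectedComponentsWithStats(g.astype(np.uint8))
for i in range(1,k):
    if s[i,4]>30: q=P[l==i].astype(np.float32);print(s[i],q.mean(0),q.min(0),q.max(0),cv2.fitLine(q[:,:2],2,0,.1,.1).ravel())
E
```

```text
t 3.75 pos [ 473.7 -194.   253.2] rot [-3.141 -0.     1.455] shift [-0.009 -0.017  0.029] turn [-0.    -0.     0.005] gap 93.72293278258942 0.0 [ 0.1 -0.5 -0.6]
[ 203  216   17   76 1010] [ 454.40515 -192.04033   72.15416] [ 448.55557 -212.76172   64.00817] [ 459.30307  -173.30722    75.393326] [ 1.2938350e-01  9.9159461e-01  4.5440527e+02 -1.9204024e+02]
[ 278  216   18   76 1064] [ 492.38135 -196.23909   72.22724] [ 487.11334 -217.5253    64.0499 ] [ 498.47598 -177.90166   75.55519] [ 1.1466032e-01  9.9340475e-01  4.9238138e+02 -1.9623904e+02]
```

View pics/w2.png

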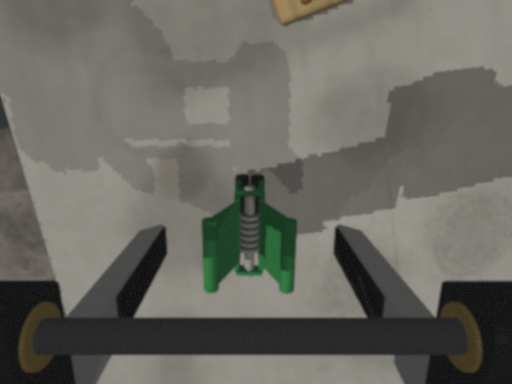

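The clip stands between the fingers (bars at columns 211 and 287, rows 216-292), centred to about 0.5 mm. I'll close on it.

Emit:
step_arm --increments '[[[0,0,0,0,0,0,0],[0,0,0,0,0,0,0.0],[0,0,0,0,0,0,0.1],[0,0,0,0,0,0,0.2],[0,0,0,0,0,0,0.3]]]' --newtons 15

```text
clock: 4.3
eef_pos: [473.5, -193.9, 252.8]
eef_rot: [3.141, 0.0, 1.453]
wrist_force: [1.0, 0.0, 0.3]
finger_gap: 57.4
finger_force: 0.0
```

Emit:
step_arm --increments '[[[0,0,0,0,0,-0.03,0.4],[0,0,0,0,0,-0.03,0.45],[0,0,0,0,0,0,0.5],[0,0,0,0,0,0,0.5],[0,0,0,0,0,0,0.5]]]'

```text
clock: 4.8
eef_pos: [474.1, -194.2, 256.7]
eef_rot: [3.138, 0.001, 1.453]
wrist_force: [-1.1, 0.9, 13.8]
finger_gap: 23.9
finger_force: 8.6
```

```bash
python3 - <<'E'
from h import *
go(473,-194.3,252,1.451)
c=cap("wrist");save(c,"w3.png")
E
```

```text
t 4.8 pos [ 474.1 -194.2  256.7] rot [3.138e+00 1.000e-03 1.453e+00] shift [-0.006 -0.026  0.117] turn [0.004 0.001 0.002] gap 23.869088847757034 8.624375313520432 [-1.1  0.9 13.8]
```

View pics/w3.png

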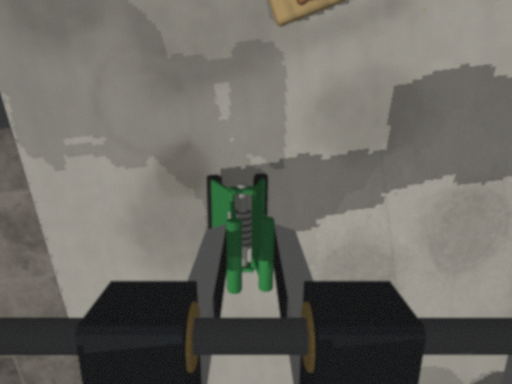

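The jaws are spread (lips at columns 213 and 261) with the handles between the pads. Now I'll lift and look.

Emit:
step_arm --increments '[[[0,0,0,0,0,-0.1,0.5],[0,0,0,0,0,-0.2,0.5],[0,0,0,0,0,-0.4,0.5],[0,0,0,0,0,-0.6,0.5],[0,0,0,0,0,-0.6,0.5]]]'

```text
clock: 5.35
eef_pos: [473.4, -193.9, 332.0]
eef_rot: [-3.141, -0.0, 1.453]
wrist_force: [-0.8, 0.1, -0.5]
finger_gap: 23.7
finger_force: 7.5
```

Emit:
step_arm --increments '[[[0,0,0,0,0,-0.6,0.5],[0,0,0,0,0,-0.6,0.5],[0,0,0,0,0,-0.6,0.5],[0,0,0,0,0,-0.2,0.5],[0,0,0,0,0,0,0.5]]]'

```text
clock: 5.85
eef_pos: [473.4, -193.9, 411.7]
eef_rot: [3.14, 0.0, 1.453]
wrist_force: [-0.2, 1.1, -1.1]
finger_gap: 23.7
finger_force: 7.4
```

```bash
python3 - <<'E'
from h import *
go(513,-22,410,1.451)
c=cap("wrist");save(c,"w4.png");s=cap("scene")
T=manip.read_state()
P=pts(c);H,S,V=cv2.split(cv2.cvtColor(c["frame"],cv2.COLOR_RGB2HSV));x,y,z=np.moveaxis(P,-1,0)
b=(H>=95)&(H<=130)&(S>90)&(abs(x-510)<60)&(abs(y+20)<60)&(z>85)&(z<125)
q=P[b].astype(np.float32);print(b.sum(),q.min(0) if len(q) else 0,q.max(0) if len(q) else 0,cv2.fitLine(q[:,:2],2,0,.1,.1).ravel() if len(q) else 0)
im=s["frame"][130:280,200:360];Ps=pts(s);H,S,V=cv2.split(cv2.cvtColor(s["frame"],cv2.COLOR_RGB2HSV))
g=(H>=40)&(H<=85)&(S>110)&(abs(Ps[...,0]-473)<60)&(abs(Ps[...,1]+194)<60);print(Ps[g].min(0),Ps[g].max(0))
cv2.imwrite("pics/s4.png",np.hstack([cv2.resize(im,(400,375)),cv2.resize(c["frame"],(400,375))])[...,::-1])
E
```

```text
t 5.85 pos [ 473.4 -193.9  411.7] rot [3.14  0.    1.453] shift [4.384 0.476 0.041] turn [0.002 0.001 0.002] gap 23.732580745362707 7.431359812617302 [-0.2  1.1 -1.1]
240 [519.60504 -66.0989   88.30493] [527.3652   -49.301228 111.73538 ] [ 2.9526433e-01 -9.5541561e-01  5.2333569e+02 -5.9178490e+01]
[ 444.07952335 -221.72978115  162.31948266] [ 486.23187861 -169.37934797  231.75875003]
```

View pics/s4.png

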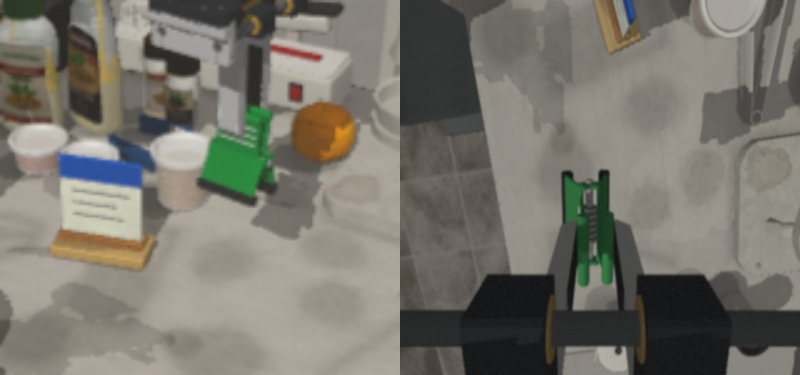

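The clip is held clear of the counter with its jaws open; the blue card stands to the left (columns 60-140 of the left half). Next I'll turn in line with the card and go near it.

Emit:
step_arm --increments '[[[0,0,-0.15,0,0,0,0.5],[0,0,-0.15,0,0,0,0.5],[0,0,-0.15,0,0,0,0.5],[0,0,0,0.3,0.25,0,0.5],[0,0,0,0.4,0.35,0,0.5]]]'

```text
clock: 6.45
eef_pos: [490.3, -161.2, 409.6]
eef_rot: [-3.14, -0.001, 1.805]
wrist_force: [0.2, -0.6, -1.2]
finger_gap: 23.7
finger_force: 7.4
```

Emit:
step_arm --increments '[[[0,0,0,0.4,0.35,0,0.5],[0,0,0,0.4,0.35,0,0.5],[0,0,0,0.4,0.35,0,0.5],[0,0,0,0.3,0.32,0,0.5],[0,0,0,0,0,0,0.5]]]'

```text
clock: 6.95
eef_pos: [530.2, -88.6, 409.5]
eef_rot: [-3.14, -0.001, 1.808]
wrist_force: [-0.1, -1.2, -0.5]
finger_gap: 23.8
finger_force: 7.5
```

```bash
cat > m.py <<'E'
from h import *
import sys
def meas(name):
    c=cap("wrist");cv2.imwrite("pics/"+name,c["frame"][...,::-1])
    P=pts(c);H,S,V=cv2.split(cv2.cvtColor(c["frame"],cv2.COLOR_RGB2HSV));x,y,z=np.moveaxis(P,-1,0)
    T=manip.read_state();Rt=R.from_euler("xyz",T["eef_rot"])
    near=(abs(x-513)<60)&(abs(y+22)<65)
    top=near&(z>106)&(z<118)&((S>90)&(H>95)&(H<130)|(S<50))&~((H>=40)&(H<=85)&(S>90))
    q=P[top].astype(np.float32);f=cv2.fitLine(q[:,:2],2,0,.1,.1).ravel()
    t=(q[:,:2]-f[2:])@f[:2];e=f[2:]+f[:2]*np.percentile(t,[1,50,99])[:,None]
    print("card",top.sum(),"dir",f[:2],"ends",e.round(1).tolist(),"z",np.percentile(q[:,2],[5,50,95]))
    L=Rt.inv().apply(P.reshape(-1,3)-T["eef_pos"]).reshape(P.shape)  # tool frame
    box=(abs(L[...,0])<60)&(abs(L[...,1])<35)&(L[...,2]>165)&(L[...,2]<270)
    g=(H>=40)&(H<=85)&(S>110)&box
    for lo,hi in((165,185),(185,205),(205,225),(225,245),(245,262)):
        m=g&(L[...,2]>lo)&(L[...,2]<=hi)
        if m.sum()>10:q=L[m];print("green",lo,m.sum(),np.percentile(q,2,0).round(1),np.percentile(q,98,0).round(1))
    d=box&(V<60)&(L[...,2]>235)&(L[...,2]<262)
    for s in(-1,1):
        m=d&(L[...,1]*s>0);q=L[m]
        if len(q):print("lip",s,len(q),np.percentile(q,2,0).round(1),np.percentile(q,98,0).round(1))
E
python3 - <<'E'
from m import *
go(513.5,-23,411,1.806);meas("w5.png")
E
```

```text
t 6.95 pos [530.2 -88.6 409.5] rot [-3.140e+00 -1.000e-03  1.808e+00] shift [ 1.694 -0.021 -0.036] turn [-0.003 -0.002  0.003] gap 23.809784478990085 7.467203065752983 [-0.1 -1.2 -0.5]
card 548 dir [ 0.23567224 -0.9718326 ] ends [[506.6, 15.1], [515.5, -21.6], [525.8, -64.2]] z [108.28202591 109.52566147 110.71858978]
green 165 2013 [-19.1 -10.7 178.6] [ 18.6  12.2 184.2]
green 185 284 [-16.5  -9.5 185.3] [ 19.    8.6 204.6]
green 205 664 [-26.2 -15.8 205.6] [ 25.7   5.9 224.5]
green 225 664 [ -4.7 -25.2 225.3] [ 24.9   9.8 243.4]
green 245 41 [  1.3  10.3 245.4] [ 24.2  11.4 248.9]
lip -1 178 [ -8.3 -27.6 241.6] [ 26.9 -19.1 246.6]
lip 1 246 [2.000e-01 4.400e+00 2.359e+02] [ 26.5  12.2 250.6]
```

View pics/w5.png

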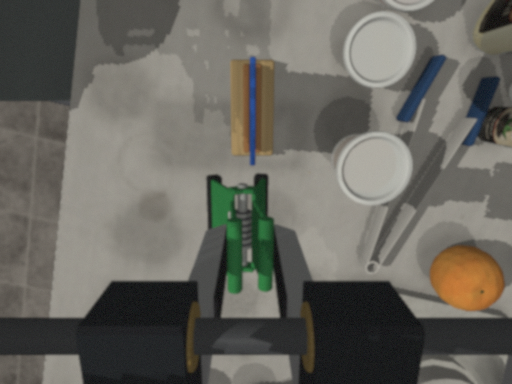

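The spread lips are at columns 213 and 261, the bars at 235 and 265, and the card's edge at column 252. The clip seems rolled about 0.12 rad in the pads, so I'll measure that.

```bash
python3 - <<'E'
from h import *
c=cap("wrist");P=pts(c);H,S,V=cv2.split(cv2.cvtColor(c["frame"],cv2.COLOR_RGB2HSV))
T=manip.read_state();Rt=R.from_euler("xyz",T["eef_rot"]);L=Rt.inv().apply(P.reshape(-1,3)-T["eef_pos"]).reshape(P.shape)
g=(H>=40)&(H<=85)&(S>110)
for r in(240,260,275): 
    for a,b in((222,246),(254,276)):
        m=np.where(g[r,a:b])[0]+a;q=L[r,m];q=q[q[:,2]<190]
        print(r,(a,b),q.min(0).round(1),q.max(0).round(1), "top at y",q[q[:,2].argmin()].round(1))
for r in(178,182,188,195,205):
    print(r,[(u,L[r,u].round(0)[1:].tolist(),int(V[r,u])) for u in range(204,274,3)])
E
```

```text
240 (222, 246) [  7.8 -11.4 178.9] [  9.   -4.3 181.7] top at y [  9.   -6.3 178.9]
240 (254, 276) [  6.4   4.8 180.7] [  8.2  12.3 184.8] top at y [  8.2   9.7 180.7]
260 (222, 246) [ -3.2 -11.1 178.8] [ -1.9  -4.4 181.4] top at y [ -1.9  -5.9 178.8]
260 (254, 276) [ -4.3   4.8 181. ] [ -3.   12.  183.7] top at y [ -3.    7.3 181. ]
275 (222, 246) [-11.4 -10.7 179.4] [-10.6  -4.5 180.9] top at y [-10.6  -6.5 179.4]
275 (254, 276) [-13.    5.4 181.2] [-11.6  11.1 183.8] top at y [-11.6   8.  181.2]
178 [(204, [-53.0, 411.0], 143), (207, [-28.0, 246.0], 62), (210, [-26.0, 242.0], 34), (213, [-24.0, 244.0], 24), (216, [-22.0, 245.0], 26), (219, [-20.0, 245.0], 30), (222, [-32.0, 410.0], 120), (225, [-28.0, 411.0], 148), (228, [-25.0, 410.0], 151), (231, [-21.0, 410.0], 149), (234, [-18.0, 410.0], 152), (237, [-14.0, 412.0], 151), (240, [-11.0, 410.0], 150), (243, [-7.0, 411.0], 152), (246, [-4.0, 410.0], 152), (249, [-0.0, 411.0], 150), (252, [3.0, 410.0], 140), (255, [4.0, 250.0], 42), (258, [6.0, 249.0], 31), (261, [8.0, 247.0], 44), (264, [10.0, 247.0], 39), (267, [12.0, 252.0], 63)
[... 1941 characters left out ...]
 (270, [24.0, 411.0], 137), (273, [28.0, 410.0], 136)]
205 [(204, [-54.0, 411.0], 152), (207, [-29.0, 248.0], 91), (210, [-26.0, 243.0], 52), (213, [-24.0, 239.0], 112), (216, [-21.0, 234.0], 113), (219, [-19.0, 230.0], 113), (222, [-17.0, 226.0], 113), (225, [-15.0, 221.0], 111), (228, [-13.0, 218.0], 110), (231, [-10.0, 205.0], 78), (234, [-8.0, 206.0], 85), (237, [-7.0, 219.0], 114), (240, [-5.0, 218.0], 86), (243, [-4.0, 217.0], 99), (246, [-2.0, 220.0], 90), (249, [-0.0, 411.0], 128), (252, [2.0, 214.0], 79), (255, [3.0, 206.0], 77), (258, [5.0, 207.0], 62), (261, [8.0, 235.0], 57), (264, [10.0, 246.0], 56), (267, [13.0, 253.0], 73), (270, [24.0, 410.0], 134), (273, [28.0, 411.0], 133)]
```

Left bar 2.2 mm higher than the right over 15.5 mm, so the roll is about 0.13 rad (the lips agree). I'll tilt the tool to right it, then hover over the card.

```bash
cat > tgt.py <<'E'
from h import *
def tgt(o,O,wx,wz=0):
    """o clip origin in tool frame, O wanted world place; turn first (wx,wz rad), then shift in new tool axes"""
    s=manip.read_state();T=R.from_euler("xyz",s["eef_rot"])
    T2=T*R.from_rotvec([wx,0,wz]);d=T2.inv().apply(np.array(O)-T2.apply(o)-s["eef_pos"])
    print("turn",np.degrees([wx,wz])/45,"shift",(d/40).round(3),"zaxis",T2.apply([0,0,1]).round(3))
E
python3 - <<'E'
from tgt import *
tgt([0,-9.5,259],[516,-24.3,140],-0.13)
E
```

```text
turn [-0.16552114  0.        ] shift [ 1.674 -0.571  0.226] zaxis [ 0.124  0.031 -0.992]
```

Emit:
step_arm --increments '[[[-0.08,0,0,0,-0.28,0,0.5],[-0.085,0,0,0,-0.29,0,0.5],[0,0,0,0.3,0,0,0.5],[0,0,0,0.4,0,0,0.5],[0,0,0,0.4,0,0.1,0.5]]]'

```text
clock: 7.55
eef_pos: [497.5, -51.3, 406.6]
eef_rot: [3.013, 0.0, 1.806]
wrist_force: [-0.2, -0.7, -1.2]
finger_gap: 24.0
finger_force: 7.4
```

Emit:
step_arm --increments '[[[0,0,0,0.3,0,0.1,0.5],[0,0,0,0.2,0,0,0.5],[0,0,0,0.07,0,0,0.5],[0,0,0,0,0,0,0.5],[0,0,0,0,0,0,0.5]]]'

```text
clock: 8.05
eef_pos: [493.0, -30.3, 402.5]
eef_rot: [3.012, 0.0, 1.806]
wrist_force: [0.8, 0.5, -0.3]
finger_gap: 23.4
finger_force: 7.4
```

```bash
python3 - <<'E'
from m import *
from tgt import *
meas("w6.png");tgt([0,-9.5,259],[516,-24.3,94],0)
s=manip.read_state();print(s["eef_pos"],s["eef_rot"],s["clock"])
c=cap("scene");w=cv2.imread("pics/w6.png")
cv2.imwrite("pics/s6.png",np.hstack([cv2.resize(c["frame"][140:240,180:300][...,::-1],(400,333)),cv2.resize(w,(400,333))]))
E
```

```text
card 263 dir [ 0.25738692 -0.9663084 ] ends [[505.9, 15.7], [510.3, -0.9], [519.4, -35.0]] z [107.64426117 109.44618988 110.63537064]
green 165 2003 [-19.5 -11.3 178.4] [ 17.9  11.6 184.1]
green 185 296 [-17.2 -10.1 185.3] [ 18.4   8.  204.7]
green 205 704 [-26.7 -16.6 205.7] [ 25.1   5.2 224.4]
green 225 660 [ -5.6 -26.1 225.3] [ 24.2   9.1 243.2]
green 245 44 [2.000e-01 4.800e+00 2.451e+02] [ 23.3  10.7 248.7]
lip -1 183 [ -9.5 -28.4 241.8] [ 26.  -19.4 246.8]
lip 1 227 [ -0.7   3.1 236.4] [ 26.2  12.3 252.5]
turn [0. 0.] shift [ 0.017 -0.17   1.249] zaxis [ 0.126  0.03  -0.992]
[493.01627932 -30.44587572 402.47610903] [3.01198123e+00 1.24234791e-04 1.80573104e+00] 8.1
```

View pics/s6.png

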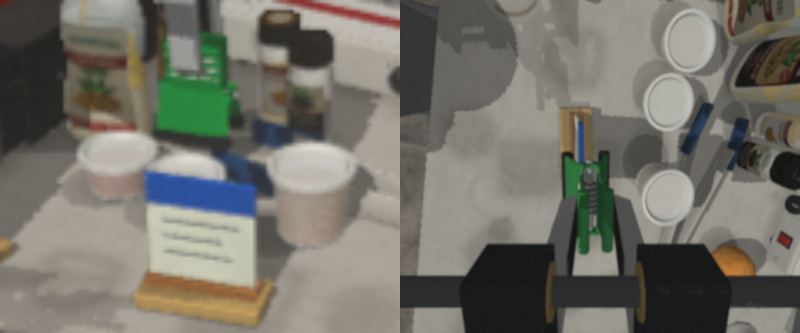

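The clip hangs upright over the card (blue edge seen between the lips at about (580,140) in the right half). One check of the lips' crosswise offset from the card line before lowering.

```bash
cat > lat.py <<'E'
from h import *
c=cap("wrist");P=pts(c);H,S,V=cv2.split(cv2.cvtColor(c["frame"],cv2.COLOR_RGB2HSV))
T=manip.read_state();Rt=R.from_euler("xyz",T["eef_rot"]);L=Rt.inv().apply(P.reshape(-1,3)-T["eef_pos"]).reshape(P.shape)
d=np.array([-.2357,.9718]);n=np.array([.9718,.2357]);o=np.array([516.0,-24.3])
A=(P[...,:2]-o)@n;B=(P[...,:2]-o)@d;z=P[...,2]
lip=(V<65)&(S<110)&(abs(L[...,1])<35)&(L[...,2]>238)&(L[...,2]<256)&(abs(B)<40)
for s in(-1,1):
    m=lip&(L[...,1]*s>0);print("lip",s,m.sum(),"across",np.percentile(A[m],[2,98]).round(1),"along max",np.percentile(B[m],[98]).round(1),"z",np.percentile(z[m],[2,98]).round(1))
b=(H>95)&(H<130)&(S>90)&(z>104)&(z<118)&(abs(A)<15)&(abs(B)<50)
print("card",b.sum(),"across",np.percentile(A[b],[5,50,95]).round(1),"along",np.percentile(B[b],[2,98]).round(1))
g=(H>=40)&(H<=85)&(S>110)&(L[...,2]>176)&(L[...,2]<186)
for s in(-1,1):
    m=g&(L[...,1]*s>0);print("bar",s,"across",np.percentile(A[m],[2,98]).round(1),"along",np.percentile(B[m],[2,98]).round(1),"z top",np.percentile(z[m],95).round(1))
print(T["eef_pos"].round(1),T["wrist_force"].round(2),T["finger_force"],T["clock"])
E
python3 lat.py
```

```text
lip -1 205 across [-20.4 -11.6] along max [25.4] z [154.7 159. ]
lip 1 185 across [11.4 21.1] along max [25.4] z [152.8 159.5]
card 258 across [-2.2 -0.2  1.8] along [ 7.  40.9]
bar -1 across [-11.8  -5.1] along [-20.3  17.4] z top 224.4
bar 1 across [ 4.3 11.5] along [-20.1  17.2] z top 224.4
[493.  -30.5 402.4] [ 0.    0.34 -0.03] 7.430832087993622 8.2
```

Lips sit symmetrically at ±11.5–21 mm about the card, so I'll lower straight down 50 mm.

Emit:
step_arm --increments '[[[0,0,0,0,-0.016,0.124,0.5],[0,0,0,0,-0.016,0.124,0.5],[0,0,0,0,-0.016,0.124,0.5],[0,0,0,0,-0.016,0.124,0.5],[0,0,0,0,-0.016,0.124,0.5]]]'

```text
clock: 8.7
eef_pos: [492.9, -30.1, 376.8]
eef_rot: [3.012, -0.0, 1.806]
wrist_force: [0.6, -0.7, -1.4]
finger_gap: 23.6
finger_force: 7.4
```

```bash
python3 lat.py
```

```text
lip -1 202 across [-20.5 -11.7] along max [25.8] z [128.9 133.3]
lip 1 191 across [11.4 21.2] along max [25.8] z [126.7 133.8]
card 264 across [-2.  -0.1  1.8] along [-1.7 41. ]
bar -1 across [-11.9  -5.1] along [-19.8  17.8] z top 198.7
bar 1 across [ 4.3 11.5] along [-20.   17.6] z top 198.9
[492.8 -30.1 376.1] [-0.05  0.39 -1.94] 7.426953837275505 8.75
```

Emit:
step_arm --increments '[[[0,0,0,0,-0.016,0.124,0.5],[0,0,0,0,-0.016,0.124,0.5],[0,0,0,0,-0.016,0.124,0.5],[0,0,0,0,-0.016,0.124,0.5],[0,0,0,0,-0.016,0.124,0.5]]]'

```text
clock: 9.25
eef_pos: [493.0, -30.1, 351.9]
eef_rot: [3.012, -0.0, 1.806]
wrist_force: [-0.4, 0.9, -1.4]
finger_gap: 23.6
finger_force: 7.4
```

Emit:
step_arm --increments '[[[0,0,0,0,0,0,0.5],[0,0,0,0,0,0,0.5],[0,0,0,0,0,0,0.5]]]'

```text
clock: 9.55
eef_pos: [493.0, -30.1, 352.6]
eef_rot: [3.012, 0.0, 1.806]
wrist_force: [-0.6, 0.3, -0.6]
finger_gap: 24.2
finger_force: 7.4
```

```bash
python3 lat.py; python3 - <<'E'
from h import *
c=cap("scene");w=cap("wrist")["frame"]
cv2.imwrite("pics/s7.png",np.hstack([cv2.resize(c["frame"][140:240,180:300],(400,333)),cv2.resize(w,(400,333))])[...,::-1])
E
```

```text
lip -1 191 across [-20.1 -11.5] along max [25.8] z [105.5 109.6]
lip 1 193 across [11.6 21.5] along max [25.8] z [102.5 109.8]
card 247 across [-2.1 -0.7  1.8] along [ 5.5 41.3]
bar -1 across [-11.6  -4.9] along [-20.   17.6] z top 174.5
bar 1 across [ 4.5 11.7] along [-20.1  17.5] z top 174.6
[493.  -30.1 352.6] [-0.18 -0.34 -0.65] 7.425330877304077 9.6
```

View pics/s7.png

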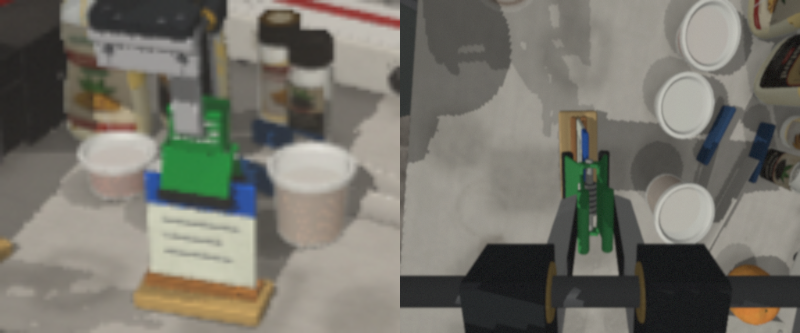

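The clip sits astride the card's blue band (left half, lip at about (195,198)), with the card standing as before. I'll hand in.

```bash
python3 -c "
from cell import workorder;print(workorder.sign_off())"
```

```text
the job is handed in; nothing more can be done
None
```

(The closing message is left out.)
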